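# Load the open C-shaped check weight onto a weighing pedestal's post

## Robot

A 6-joint arm with a two-finger parallel gripper is mounted at the origin on the work surface. World frame = base frame: x ahead of the robot, y to its left, z up, the work surface at z = 0. Lengths are in m, angles in rad, forces in N, time in s.
With the tool pointing down it reaches from about 0.275 to 0.725 m from the base axis. Payload 5.6 kg.
Tool frame: the origin (TCP) lies between the finger pads; the fingertips stand 17 mm ahead of it and the grasp point (between the pads) lies 2 mm behind it; z points along the fingers, y is the line along which they close (so a half turn about z gives the same grasp; the last joint's range is limited). The gripper opens to 85 mm and grips with 20 to 120 N. Pads are 22 mm wide; open, the fingers measure 114 mm over their backs; the gripper's body (76 mm by 85 mm) begins 54 mm behind the grasp point. The pads swing forward as they close: fully open they stand 13 mm farther back than shut.
Start: joints at [1.478, 0.255, 0.108, 0, -1.424, -0.285], TCP at [0.203, 0.511, 0.248] pointing down, gripper open.
Joint ranges: [-2.95, 2.95], [-1.21, 1.97], [-1.09, 1.5], [-2.87, 1.71], [-2.94, -0.07], [-3.05, 3.05]. Speed limits (rad/s): [2.57, 2.57, 3.14, 3.14, 3.14, 3.14].

## Interface

Orientations are given as [roll, pitch, yaw] about the fixed x, y, z axes, in that order (R = Rz(yaw) Ry(pitch) Rx(roll)).
In Python, from workcell import arm gives the robot as it stands. The module is installed in compiled form; this text tells all that it offers.
- The arm moves only by the tool jog_arm, never from a script. Its argument "targets" is a list of rows, each an object with "xyz": the shift along the tool's x, y, z in mm, a list of three; "turn": the turn about the tool's z in degrees; "grip": the opening, from 0 (shut) to 1 (fully open). A call has 1 to 10 rows; each row is the pose to reach, as a shift and turn from the pose commanded when the call began, along the tool's axes at that moment; what a row does not reach only later rows make up. A row lasts 1/10 s, in which the tool goes at most 50 mm and 8.59 degrees, less where a joint would pass 70% of its speed; a pose out of reach is approached as far as the arm can. A call with a gripper value outside its range is refused whole. The fingers move at their own pace and stop on an object; the grip force is fixed at half the most. Time passes only in rows, so rows that repeat a pose let the fingers close. It gives the time, the measured TCP pose, the force, the opening and the grip force at its end, in the units of the state.
- arm.read_state(): the state, without advancing time (a new reading comes with each control period).
- arm.snapshot(name): name is "side" or "top"; returns a dict with "pixels" (480x640x3 uint8, red, green, blue), "fx", "fy", "cx", "cy" (pixels), "distortion" ([k1, k2, p1, p2, k3] as OpenCV has them; the pictures are not rectified), "R" (3x3) and "t" (3): a world point X has camera coordinates R X + t. Camera axes: x right, y down, z forward; pixel columns grow to the right and rows downward; lengths in m; the calibration is good to about 2 mm. A picture is of the moment at which its call begins. There is no depth.
- arm.close_job(): hands the job in; it is judged then, once.
The state is a dict: "time_s": time; "joint_pos": joint angles; "joint_velocities": joint speeds; "joint_torque": joint torques, N m; "tool_pos": TCP position; "eef_rot": TCP orientation; "force": force on the tool from outside, world axes, zero at the start; "torque": the same for the moment, N m; "gripper_width": finger opening in m; "finger_force": force on a finger pad.
Only numpy, scipy, OpenCV 4.12 (cv2) and the standard library are available. Lean on these libraries where they do the work, as an engineer would, in place of code of your own. Each camera call takes 0.05 s, during which the arm holds its last target. There are 200 camera calls.

## Task

Pick up the brass C-shaped check weight by its red tab, slide it sideways through its gap onto the thin neck of the weighing pedestal's post, under the black knob, then lower it gently down the thicker spindle until it lies flat on the blue seat, and let go. Do not drop it or force it: the pedestal holds a delicate load cell. Leave the bottles and the tub where they stand.

Things in the scene. Friction and masses are not known exactly. Their poses are not given: they have to be found in the camera images.
- pedestal: Fixed white weighing pedestal, housing 140 x 140 mm, 40 mm high, steel plate to 45 mm. Origin: middle of its underside, at bench height; z up; y along the edge with the blue strip. A steel post rises from it at x = 0 but up to 7 mm to either side along y: this fixed offset is not measured and must be seen or felt. More than 18 N from anything harms the load cell.
- neck_mid (a point): Point on the pedestal's middle line, 133 mm above the bench (post's true offset along the pedestal's y not included). Round post, heights above the bench: spindle 13 mm in diameter up to 108, cone from 13 to 7 mm between 108 and 116, neck 7 mm in diameter from 116 to 150, black knob 20 mm in diameter from 150 to 161. Rigid; can be approached from any side.
- seat_mid (a point): Point on the pedestal's middle line, 89 mm above the bench. About this height a flat blue seat disc, 48 mm in diameter and 8 mm thick, sits round the spindle; its top lies anywhere from 74 to 104 mm above the bench: not measured, to be seen or felt. It is springy: it gives straight down about 2 mm per 10 N, 5 mm at most, so the weight sinks it under 1 mm.
- weight: Loose brass weight, a C 22 mm high lying flat, about 0.28 kg (0.22 to 0.34), outer radius 28 mm. Origin: on the bore's axis, at the underside; z up; gap towards +x, red grip tab at -x. Bore 16 mm in diameter. Gap 10 mm wide from x = 5 to 16 mm (wider than the neck, narrower than the spindle), then flaring to 26 mm at its mouth, x = 26 mm. Lies flat by itself on the seat.
- weight_tab (a point): Grip point of the weight's red upright tab, 54 mm behind the bore's axis (-x) and 54 mm above the underside. The tab is 26 mm long (x), 14 mm thick (y), top 72 mm above the underside; pinch it across its thickness (along y). It stands on a bar 16 mm wide, 12 mm high.
- blue_bottle: Loose blue bottle, radius 30 mm, 130 mm high, not to be disturbed. Origin: middle of its underside.
- white_tub: Loose white tub, radius 36 mm, 95 mm high, not to be disturbed. Origin: middle of its underside.
- amber_bottle: Loose amber bottle, radius 28 mm, 120 mm high, not to be disturbed. Origin: middle of its underside.

How it is judged:
By the outcome, as a careful person would: the job done as asked, in the order asked, and still so for the second after the job is handed in, with the robot touching nothing.
It also fails if it takes over 72 s, if anything falls off the work surface, if the arm or the gripper's body presses on something with over 40 N, if the wrist force passes 120 N, or if a joint passes its speed limit or range.

## Working session

There is one attempt and no reset: what is moved stays moved. The work goes in short steps, Python scripts to look and compute and a tool call to move; the robot and the scene stay as the last step left them, time stands still between calls to the robot, and variables do not carry over. Pictures are saved under pics/ and viewed, at most 10 in all, crops included, and the job is handed in when it is done.

Besides the shell and the picture viewer there is one more tool, called after "Request:" by a JSON object that holds its "name" and its "arguments". jog_arm: Moves the arm, as the interface text tells. Its arguments: {"type":"object","properties":{"targets":{"type":"array","items":{"type":"object","properties":{"xyz":{"type":"array","items":{"type":"number"}},"turn":{"type":"number"},"grip":{"type":"number"}}}}},"required":["targets"]}

```bash
mkdir -p pics
cat > h.py <<'E'
import numpy as np, cv2
from workcell import arm
def snap(n,f=None):
    s=arm.snapshot(n)
    if f: cv2.imwrite('pics/'+f,s['pixels'][:,:,::-1])
    return s
def K(s): return np.array([[s['fx'],0,s['cx']],[0,s['fy'],s['cy']],[0,0,1.]])
def ray(s,uv):
    p=cv2.undistortPoints(np.array([[uv]],float),K(s),np.array(s['distortion'],float))[0,0]
    R=np.array(s['R']);t=np.array(s['t']);return -R.T@t, R.T@np.array([p[0],p[1],1])
def onz(s,uv,z):
    c,d=ray(s,uv);return c+d*(z-c[2])/d[2]
def tri(s1,u1,s2,u2):
    c1,d1=ray(s1,u1);c2,d2=ray(s2,u2)
    a=np.linalg.lstsq(np.c_[d1,-d2],c2-c1,rcond=None)[0]
    p,q=c1+a[0]*d1,c2+a[1]*d2;return (p+q)/2,np.linalg.norm(p-q)
def proj(s,X):
    R=np.array(s['R']);return cv2.projectPoints(np.array(X,float).reshape(-1,3),cv2.Rodrigues(R)[0],np.array(s['t'],float),K(s),np.array(s['distortion'],float))[0][:,0]
E
python3 - <<'E'
from h import *
np.set_printoptions(precision=4,suppress=True)
for n in('side','top'):
    s=snap(n,n+'0.png');R=np.array(s['R']);print(n,-R.T@s['t'],R[2],s['fx'])
st=arm.read_state();print(st['tool_pos'],st['eef_rot'],st['force'],st['time_s'])
E
```

```text
side [0.4453 0.7221 0.7449] [ 0.1594 -0.7351 -0.6589] 492.4641918705684
top [ 0.4357 -0.0135  1.2181] [ 0.1485  0.0191 -0.9887] 555.2687933834466
[0.2027 0.5108 0.2475] [ 3.1399 -0.0001 -0.3779] [-0.3325 -0.2341 -1.0945] 0.1
```

View pics/side0.png

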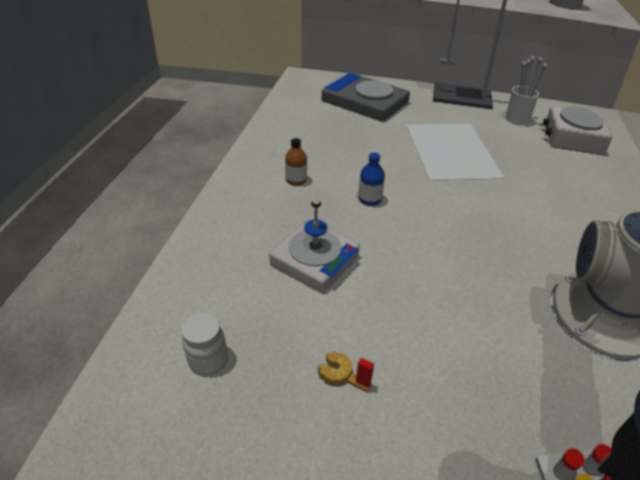

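View pics/top0.png

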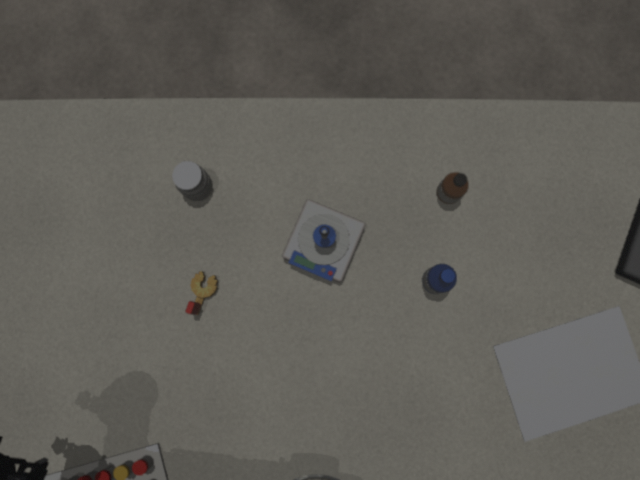

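The side view shows the weight ring at (336,368), its tab at (366,372), and the pedestal at (315,255) with its knob at (316,204). In the top view the ring is at (204,286), the tab at (193,307) and the knob at about (323,232). The bottles and the tub stand clear of all of these.

```bash
cat > m.py <<'E'
from h import *
np.set_printoptions(precision=4,suppress=True)
def blob(s,kind,box):
    x0,y0,x1,y1=box;p=s['pixels'];h=cv2.cvtColor(p,cv2.COLOR_RGB2HSV);H,S,V=[h[...,i].astype(int) for i in range(3)]
    m={'red':((H<6)|(H>174))&(S>150)&(V>60),'brass':(H>12)&(H<30)&(S>110)&(V>70),'blue':(H>105)&(H<125)&(S>140)&(V>50),
       'dark':(V<45)}[kind].astype(np.uint8)
    k=np.zeros_like(m);k[y0:y1,x0:x1]=m[y0:y1,x0:x1]
    n,l,st,c=cv2.connectedComponentsWithStats(k);i=1+np.argmax(st[1:,4]);return (l==i),c[i],st[i]
E
python3 - <<'E'
from m import *
a=snap('side');b=snap('top')
for n,s,bx in(('side',a,[(290,330,400,420),(270,190,350,250)]),('top',b,[(170,260,230,325),(305,220,345,252)])):
    for k,x in(('red',bx[0]),('brass',bx[0]),('blue',bx[1]),('dark',bx[1])):
        m,c,st=blob(s,k,x);print(n,k,c,st)
        if k=='brass':
            z=.022; e=cv2.minEnclosingCircle(np.argwhere(m)[:,::-1].astype(np.float32));print(' circ',e)
        print('   at z .02/.06',onz(s,c,.02),onz(s,c,.06))
A=cv2.resize(a['pixels'][185:415,260:400],None,fx=3.4,fy=3.4,interpolation=cv2.INTER_CUBIC)[:780]
B1=cv2.resize(b['pixels'][190:290,275:375],(400,400),interpolation=cv2.INTER_CUBIC)
B2=cv2.resize(b['pixels'][250:350,155:255],(400,400),interpolation=cv2.INTER_CUBIC)
cv2.imwrite('pics/top1.png',np.hstack([B1,B2])[:,:,::-1])
A1=cv2.resize(a['pixels'][190:300,260:370],(400,400),interpolation=cv2.INTER_CUBIC);A2=cv2.resize(a['pixels'][330:410,300:380],(400,400),interpolation=cv2.INTER_CUBIC)
cv2.imwrite('pics/side1.png',np.hstack([A1,A2])[:,:,::-1])
E
```

```text
side red [364.3302 372.0187] [357 359  16  28 321]
   at z .02/.06 [0.4607 0.25   0.02  ] [0.4598 0.276  0.06  ]
side brass [338.4589 370.6099] [319 352  50  39 887]
 circ ((344.5746154785156, 374.80596923828125), 27.390228271484375)
   at z .02/.06 [0.5041 0.2573 0.02  ] [0.5008 0.283  0.06  ]
side blue [315.2512 228.3092] [305 221  21  15 207]
   at z .02/.06 [ 0.6263 -0.0922  0.02  ] [ 0.6163 -0.0473  0.06  ]
side dark [315.549  245.3725] [311 242  10   7  51]
   at z .02/.06 [ 0.6129 -0.0377  0.02  ] [0.6037 0.0042 0.06  ]
top red [189.9348 306.9783] [187 302   7  11  46]
   at z .02/.06 [0.4621 0.2782 0.02  ] [0.4612 0.2684 0.06  ]
top brass [203.0976 286.6189] [191 272  26  32 328]
 circ ((202.3295440673828, 287.5772705078125), 15.75059986114502)
   at z .02/.06 [0.5063 0.2512 0.02  ] [0.504  0.2423 0.06  ]Traceback (most recent call last):
  File "<stdin>", line 5, in <module>
  File "m.py", line 8, in blob
    n,l,st,c=cv2.connectedComponentsWithStats(k);i=1+np.argmax(st[1:,4]);return (l==i),c[i],st[i]
                                                     ~~~~~~~~~^^^^^^^^^^
    return _wrapfunc(a, 'argmax', axis=axis, out=out, **kwds)
    return bound(*args, **kwds)
ValueError: attempt to get argmax of an empty sequence
```

Run:
```python
from m import *
a=snap('side');b=snap('top')
c=lambda s,x,y,w:cv2.resize(s['pixels'][y:y+w,x:x+w],(400,400),interpolation=cv2.INTER_CUBIC)
cv2.imwrite('pics/all1.png',np.clip(np.hstack([c(b,283,197,80),c(b,170,260,60)])*1.6,0,255).astype(np.uint8)[:,:,::-1])
cv2.imwrite('pics/all2.png',np.hstack([c(a,270,192,100),c(a,310,340,70)])[:,:,::-1])
```

```text
(no output)
```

View pics/all1.png

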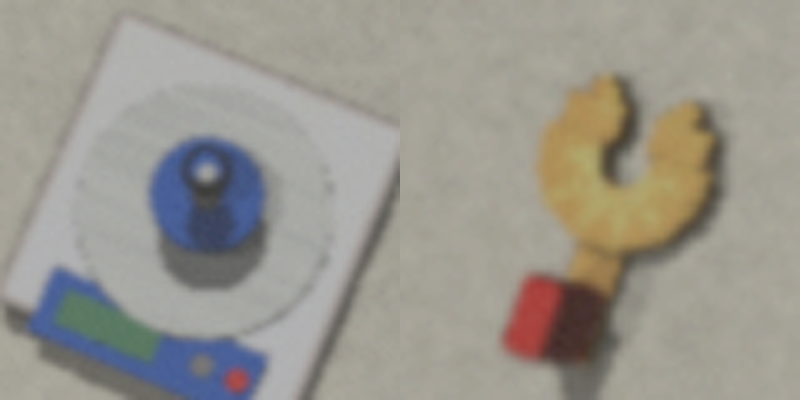

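View pics/all2.png

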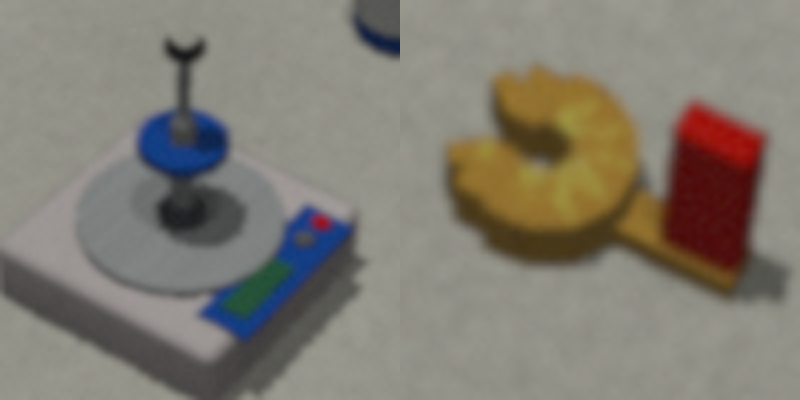

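In the top crops the knob is at pixel (324.4,231), the seat at (324.7,236), the ring top at (204,284.3) and the tab top at (190,307.4), with the gap pointing up and slightly right. In the side crops the knob is at about (316.2,204), the seat at (316,227), the tab top at (365.7,363.8), and the neck is clearly visible.

Run:
```python
from m import *
a=snap('side');b=snap('top')
tt=onz(b,(189.95,307.4),.072);ts=onz(a,(365.7,363.8),.072);rt=onz(b,(204.05,284.3),.022);mt=onz(b,(208.2,273.8),.022)
rs=onz(a,(310+142/5.714,340+140/5.714),.022)
print('tab',tt,ts,tri(b,(189.95,307.4),a,(365.7,363.8)));print('ring top/side',rt,rs)
for q in((tt+ts)/2,tt,ts): d=((rt+rs)/2-q)[:2];print('len',np.linalg.norm(d),np.degrees(np.arctan2(d[1],d[0])))
d=(mt-rt);print('gap dir',np.degrees(np.arctan2(d[1],d[0])))
print('knob',onz(b,(324.4,231),.161),onz(a,(316.2,203),.161),tri(b,(324.4,231),a,(316.2,203)))
m,c,st=blob(b,'blue',(305,220,345,251));print(c,st)
print('seat tri',tri(b,(324.7,236),a,(270+183/4,192+138/4)))
# housing top corners from top view: edges of bright quad
c=[(283+x/5,197+y/5) for x,y in((125,12),(398,130),(5,300))]
P=[onz(b,q,.040) for q in c];print(P,np.linalg.norm(P[1]-P[0]),np.linalg.norm(P[2]-P[0]))
ctr=(P[1]+P[2])/2;print('ped ctr',ctr);e=P[1]-P[0];print('ped y dir deg',np.degrees(np.arctan2(e[1],e[0])))
c=[(270+x/4,192+y/4) for x,y in((0,245),(210,362),(355,222))]
P=[onz(a,q,.040) for q in c];print(P,'side ctr',(P[0]+P[2])/2)
for nme,s,u,z in(('tub',b,(188,176),.095),('tubs',a,(202,328),.095),('blue',b,(446,275),.13),('amber',b,(457,182),.12)):print(nme,onz(s,u,z))
```

```text
tab [0.4601 0.2654 0.072 ] [0.4599 0.2682 0.072 ] (array([0.46  , 0.2662, 0.069 ]), np.float64(0.00017558374298830151))
ring top/side [0.5112 0.2488 0.022 ] [0.5123 0.2481 0.022 ]
len 0.05498328948462266 -19.540633183040335
len 0.05444787909474062 -18.186412046130123
len 0.05554881386610049 -20.86800984711966
gap dir -19.731668079914726
knob [ 0.6076 -0.0111  0.161 ] [ 0.6062 -0.0065  0.161 ] (array([ 0.6077, -0.0111,  0.1573]), np.float64(0.0009025345749719552))Traceback (most recent call last):
  File "<stdin>", line 9, in <module>
  File "m.py", line 8, in blob
    n,l,st,c=cv2.connectedComponentsWithStats(k);i=1+np.argmax(st[1:,4]);return (l==i),c[i],st[i]
                                                     ~~~~~~~~~^^^^^^^^^^
    return _wrapfunc(a, 'argmax', axis=axis, out=out, **kwds)
    return bound(*args, **kwds)
ValueError: attempt to get argmax of an empty sequence
```

Run:
```python
from m import *
a=snap('side');b=snap('top')
print('seat tri',tri(b,(324.7,236),a,(270+183/4,192+138/4)))
c=[(283+x/5,197+y/5) for x,y in((125,12),(398,130),(5,300))]
P=[onz(b,q,.040) for q in c];print(P,np.linalg.norm(P[1]-P[0]),np.linalg.norm(P[2]-P[0]))
ctr=(P[1]+P[2])/2;print('ped ctr',ctr);e=P[1]-P[0];print('ped y dir deg',np.degrees(np.arctan2(e[1],e[0])))
c=[(270+x/4,192+y/4) for x,y in((0,245),(210,362),(355,222))]
P=[onz(a,q,.040) for q in c];print(P,'side ctr',(P[0]+P[2])/2)
for nme,s,u,z in(('tub',b,(188,176),.095),('tubs',a,(202,328),.095),('blue',b,(446,275),.13),('amber',b,(457,182),.12)):print(nme,onz(s,u,z))
s=arm.read_state();print(s['tool_pos'],s['eef_rot'],s['force'],s['torque'],s['time_s'])
```

```text
seat tri (array([ 0.6075, -0.0116,  0.0968]), np.float64(0.0002169037607074227))
[array([0.6964, 0.0254, 0.04  ]), array([ 0.6453, -0.0928,  0.04  ]), array([0.5703, 0.0751, 0.04  ])] 0.12877209003327356 0.1355954398518945
ped ctr [ 0.6078 -0.0089  0.04  ]
ped y dir deg -113.3755685252777
[array([0.694 , 0.0291, 0.04  ]), array([0.5712, 0.0829, 0.04  ]), array([ 0.5189, -0.0321,  0.04  ])] side ctr [ 0.6065 -0.0015  0.04  ]
tub [0.733  0.2761 0.095 ]
tubs [0.7312 0.2798 0.095 ]
blue [ 0.5271 -0.2502  0.13  ]
amber [ 0.7172 -0.2795  0.12  ]
[0.2029 0.5112 0.2482] [ 3.1415 -0.     -0.3778] [ 0.2904 -0.8182  0.4109] [ 0.0324 -0.0496  0.0219] 0.5
```

Request:
{"name": "jog_arm", "arguments": {"targets": [{"xyz": [33, 13, 5], "turn": 0, "grip": 1}, {"xyz": [68, 27, 15], "turn": 0, "grip": 1}, {"xyz": [103, 41, 30], "turn": 0, "grip": 1}, {"xyz": [140, 56, 45], "turn": 0, "grip": 1}, {"xyz": [180, 72, 60], "turn": -0.5, "grip": 1}, {"xyz": [220, 88, 80], "turn": -1, "grip": 1}, {"xyz": [260, 104, 100], "turn": -1.5, "grip": 1}, {"xyz": [300, 120, 115], "turn": -2, "grip": 1}, {"xyz": [320, 129, 125], "turn": -2.1, "grip": 1}, {"xyz": [329, 132, 128], "turn": -2.1, "grip": 1}]}}

```text
time_s: 1.5
tool_pos: [0.4606, 0.265, 0.119]
eef_rot: [3.139, 0.001, -0.344]
force: [-1.4, 1.2, 0.6]
gripper_width: 0.0857
finger_force: 0.0
```

```bash
cat >> m.py <<'E'
def to_tool(target):
    s=arm.read_state();y=s['eef_rot'][2];d=np.array(target)-s['tool_pos']
    print('pos',np.array(s['tool_pos']),'rpy',np.array(s['eef_rot']),'F',np.array(s['force']),'T',np.array(s['torque']),'w',s['gripper_width'],s['time_s'])
    from scipy.spatial.transform import Rotation as Ro
    print('tool shift mm',Ro.from_euler('xyz',s['eef_rot']).as_matrix().T@d*1000)
E
python3 - <<'E'
from m import *
to_tool([.460,.267,.052])
a=snap('side');b=snap('top')
c=lambda s,x,y,w:cv2.resize(s['pixels'][y:y+w,x:x+w],(400,400),interpolation=cv2.INTER_CUBIC)
cv2.imwrite('pics/g.png',np.hstack([c(a,300,300,110),c(b,150,250,80)])[:,:,::-1])
E
```

```text
pos [0.4606 0.265  0.119 ] rpy [ 3.1393  0.0011 -0.3439] F [-1.4171  1.161   0.6052] T [0.0512 0.0315 0.0035] w 0.08567526258198471 1.5
tool shift mm [-1.1534 -1.832  66.9555]
```

View pics/g.png

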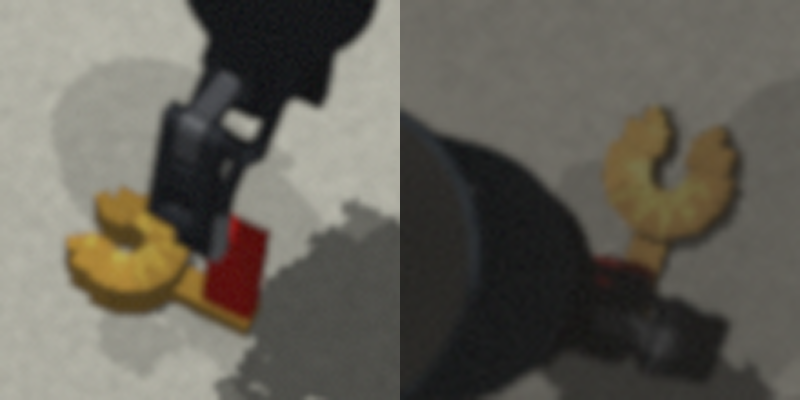

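The gripper is over the tab, with the open fingers on either side of it (the side crop shows the tab at about (235,265), just beside the near finger). Next I descend and close.

Request:
{"name": "jog_arm", "arguments": {"targets": [{"xyz": [0, 0, 0], "turn": 0, "grip": 1}, {"xyz": [0, 0, 12], "turn": 0, "grip": 1}, {"xyz": [0, 0, 26], "turn": 0, "grip": 1}, {"xyz": [0, 0, 40], "turn": 0, "grip": 1}, {"xyz": [0, 0, 52], "turn": 0, "grip": 1}, {"xyz": [0, 0, 61], "turn": 0, "grip": 1}, {"xyz": [0, 0, 66], "turn": 0, "grip": 1}, {"xyz": [0, 0, 68], "turn": 0, "grip": 1}, {"xyz": [0, 0, 68], "turn": 0, "grip": 1}]}}

```text
time_s: 2.5
tool_pos: [0.4601, 0.2673, 0.0523]
eef_rot: [-3.141, -0.0, -0.341]
force: [-0.1, -0.3, 1.0]
gripper_width: 0.0858
finger_force: 0.0
```

Request:
{"name": "jog_arm", "arguments": {"targets": [{"xyz": [0, 0, 0], "turn": 0, "grip": 0.6}, {"xyz": [0, 0, 0], "turn": 0, "grip": 0.4}, {"xyz": [0, 0, 0], "turn": 0, "grip": 0.25}, {"xyz": [0, 0, 0], "turn": 0, "grip": 0.15}, {"xyz": [0, 0, 0], "turn": 0, "grip": 0}, {"xyz": [0, 0, 0], "turn": 0, "grip": 0}, {"xyz": [0, 0, 0], "turn": 0, "grip": 0}, {"xyz": [0, 0, 0], "turn": 0, "grip": 0}, {"xyz": [0, 0, 0], "turn": 0, "grip": 0}, {"xyz": [0, 0, 0], "turn": 0, "grip": 0}]}}

```text
time_s: 3.5
tool_pos: [0.4602, 0.2674, 0.0525]
eef_rot: [-3.141, -0.0, -0.341]
force: [0.0, -0.0, 2.3]
gripper_width: 0.0132
finger_force: 59.7
```

Request:
{"name": "jog_arm", "arguments": {"targets": [{"xyz": [0, 0, -3], "turn": 0, "grip": 0}, {"xyz": [0, 0, -10], "turn": 0, "grip": 0}, {"xyz": [0, 0, -22], "turn": 0, "grip": 0}, {"xyz": [0, 0, -40], "turn": 0, "grip": 0}, {"xyz": [0, 0, -60], "turn": 0, "grip": 0}, {"xyz": [0, 0, -80], "turn": 0, "grip": 0}, {"xyz": [0, 0, -100], "turn": 0, "grip": 0}, {"xyz": [0, 0, -114], "turn": 0, "grip": 0}, {"xyz": [0, 0, -120], "turn": 0, "grip": 0}, {"xyz": [0, 0, -120], "turn": 0, "grip": 0}]}}

```text
time_s: 4.5
tool_pos: [0.4602, 0.2674, 0.1734]
eef_rot: [-3.14, -0.001, -0.341]
force: [-1.1, -0.2, -2.7]
gripper_width: 0.0134
finger_force: 59.4
```

Run:
```python
from m import *
to_tool([.500,.028,.172])
a=snap('side')
m,c,st=blob(a,'brass',(200,200,450,420));print(c,st)
x=max(0,int(c[0])-60);y=max(0,int(c[1])-60)
cv2.imwrite('pics/lift.png',cv2.resize(a['pixels'][y:y+110,x:x+130],None,fx=5,fy=5,interpolation=cv2.INTER_CUBIC)[:,:,::-1]);print(x,y)
# predicted ring top centre & front edge & underside if level
s=arm.read_state();p=np.array(s['tool_pos']);yaw=s['eef_rot'][2];u=np.array([np.cos(yaw),np.sin(yaw),0]);v=np.array([-u[1],u[0],0]);Z=np.array([0,0,1])
o=p+.054*u-(.052)*Z
print(proj(a,[o+.022*Z,o+.022*Z+.028*v,o+.028*v,o+.026*u+.013*v+.022*Z,o+.026*u-.013*v+.022*Z,o+.026*u+.013*v])-[x,y])
```

```text
pos [0.4602 0.2674 0.1734] rpy [-3.1399 -0.0007 -0.3412] F [-1.0951 -0.2194 -2.7416] T [-0.0015  0.1081 -0.0187] w 0.013355859392001197 4.5
tool shift mm [117.6367 212.2506   1.0819]
[341.0923 328.1751] [ 320  308   56   42 1051]
281 268
[[57.9342 53.3407]
 [48.4334 65.6697]
 [47.9679 74.3492]
 [39.1608 51.6296]
 [47.9721 40.7254]
 [38.8899 60.3865]]
```

View pics/lift.png

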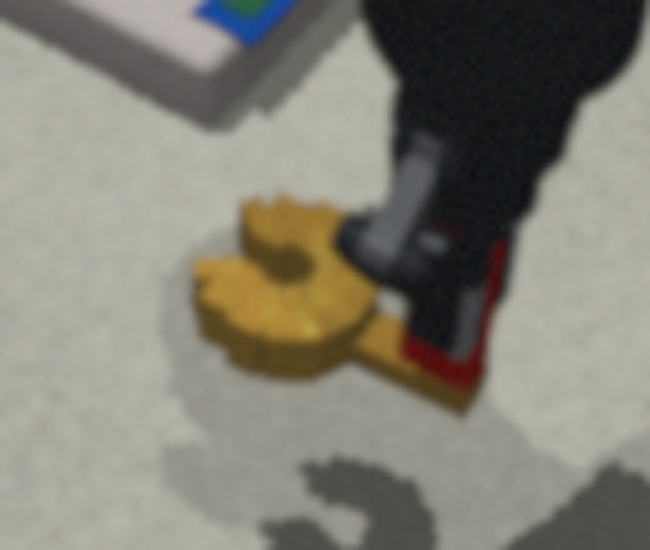

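The lifted weight hangs level: the bore centre is at about (287,262) in the crop against a predicted (290,267), and the tips match as well. Next I go to a point 60 mm in front of the post.

Request:
{"name": "jog_arm", "arguments": {"targets": [{"xyz": [5, 9, 0], "turn": 0, "grip": 0}, {"xyz": [15, 28, 0], "turn": 0, "grip": 0}, {"xyz": [29, 52, 0], "turn": 0, "grip": 0}, {"xyz": [44, 80, 0], "turn": 0, "grip": 0}, {"xyz": [60, 109, 0], "turn": 0, "grip": 0}, {"xyz": [76, 137, 0], "turn": 0, "grip": 0}, {"xyz": [91, 164, 0], "turn": 0, "grip": 0}, {"xyz": [105, 190, 0], "turn": 0, "grip": 0}, {"xyz": [114, 206, 0], "turn": 0, "grip": 0}, {"xyz": [118, 212, 0], "turn": 0, "grip": 0}]}}

```text
time_s: 5.55
tool_pos: [0.4995, 0.0256, 0.1714]
eef_rot: [3.14, 0.002, -0.343]
force: [0.1, -0.5, -3.5]
gripper_width: 0.0134
finger_force: 59.3
```

Request:
{"name": "jog_arm", "arguments": {"targets": [{"xyz": [0, 0, 0], "turn": 0, "grip": 0}, {"xyz": [0, 0, 0], "turn": 0, "grip": 0}, {"xyz": [0, 0, 0], "turn": 0, "grip": 0}]}}

```text
time_s: 5.85
tool_pos: [0.5001, 0.0286, 0.1721]
eef_rot: [3.142, 0.0, -0.34]
force: [-0.2, 0.1, -2.8]
gripper_width: 0.0135
finger_force: 59.2
```

Run:
```python
from m import *
to_tool([.5566,.0071,.173])
a=snap('side');b=snap('top')
c=lambda s,x,y,w:cv2.resize(s['pixels'][y:y+w,x:x+w],(400,400),interpolation=cv2.INTER_CUBIC)
cv2.imwrite('pics/pre.png',np.clip(np.hstack([c(a,285,185,80),c(b,280,205,80)*1.5]),0,255).astype(np.uint8)[:,:,::-1])
```

```text
pos [0.5001 0.0286 0.1721] rpy [ 3.1415  0.0004 -0.3402] F [-0.1663  0.1108 -2.7675] T [ 0.0266  0.0712 -0.0099] w 0.013491531108369953 5.85
tool shift mm [60.482   1.4014 -0.9365]
```

View pics/pre.png

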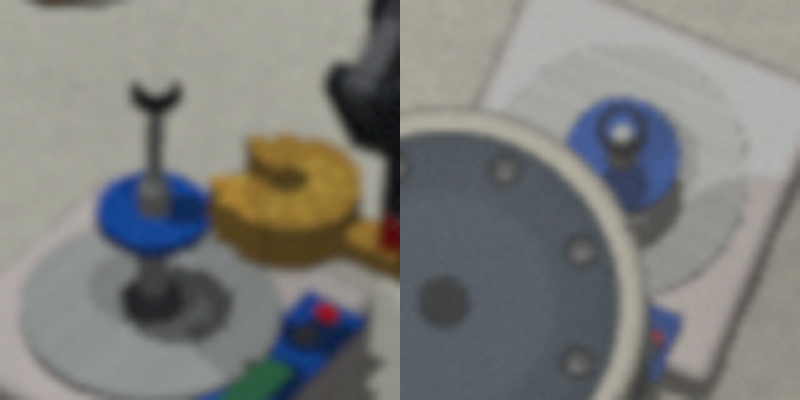

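Side crop: the neck is at (155,140) and the C mouth at (215,190), level and facing the post. The wrist hides the weight in the top view, so the lateral correction is 1.5 mm from the top-view knob position, and I will watch the force on the way in.

Request:
{"name": "jog_arm", "arguments": {"targets": [{"xyz": [2, 1, -1], "turn": 0, "grip": 0}, {"xyz": [8, 1.5, -2], "turn": 0, "grip": 0}, {"xyz": [15, 1.5, -2], "turn": 0, "grip": 0}, {"xyz": [22, 1.5, -2], "turn": 0, "grip": 0}, {"xyz": [27, 1.5, -2], "turn": 0, "grip": 0}, {"xyz": [30, 1.5, -2], "turn": 0, "grip": 0}, {"xyz": [30, 1.5, -2], "turn": 0, "grip": 0}, {"xyz": [30, 1.5, -2], "turn": 0, "grip": 0}]}}

```text
time_s: 6.75
tool_pos: [0.5279, 0.0164, 0.1742]
eef_rot: [3.141, 0.0, -0.341]
force: [-0.5, 0.3, -2.2]
gripper_width: 0.0133
finger_force: 59.2
```

Request:
{"name": "jog_arm", "arguments": {"targets": [{"xyz": [2, 0, 0], "turn": 0, "grip": 0}, {"xyz": [4, 0, 0], "turn": 0, "grip": 0}, {"xyz": [6, 0, 0], "turn": 0, "grip": 0}, {"xyz": [8, 0, 0], "turn": 0, "grip": 0}, {"xyz": [8, 0, 0], "turn": 0, "grip": 0}]}}

```text
time_s: 7.25
tool_pos: [0.5358, 0.0137, 0.1742]
eef_rot: [3.142, -0.0, -0.341]
force: [0.6, 0.2, -1.9]
gripper_width: 0.0136
finger_force: 59.2
```

Run:
```python
from m import *
to_tool([.5566,.0071,.174])
a=snap('side')
cv2.imwrite('pics/in1.png',cv2.resize(a['pixels'][190:250,290:370],None,fx=8,fy=8,interpolation=cv2.INTER_CUBIC)[:,:,::-1])
```

```text
pos [0.5358 0.0137 0.1742] rpy [ 3.1416 -0.0001 -0.3413] F [ 0.6239  0.2312 -1.9142] T [0.0566 0.1156 0.0641] w 0.013599309157791978 7.25
tool shift mm [21.8392 -0.7439  0.241 ]
```

View pics/in1.png

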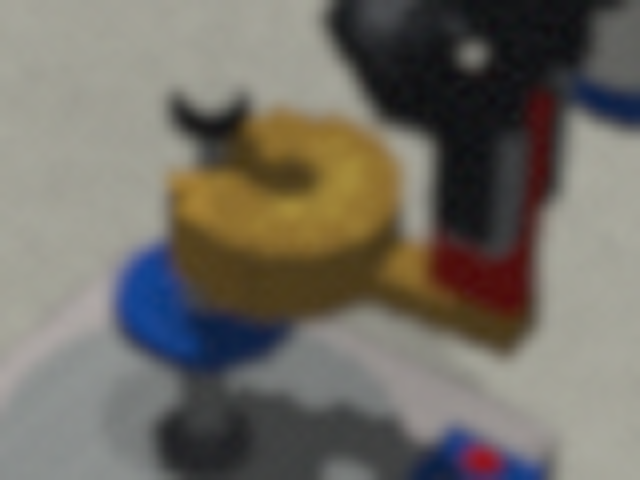

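The neck (crop x about 213) is inside the mouth between the two tips. I advance slowly, watching the force.

Request:
{"name": "jog_arm", "arguments": {"targets": [{"xyz": [1, -0.5, 0], "turn": 0, "grip": 0}, {"xyz": [3, -0.5, 0], "turn": 0, "grip": 0}, {"xyz": [5, -0.5, 0], "turn": 0, "grip": 0}, {"xyz": [6, -0.5, 0], "turn": 0, "grip": 0}, {"xyz": [6, -0.5, 0], "turn": 0, "grip": 0}]}}

```text
time_s: 7.8
tool_pos: [0.5415, 0.0122, 0.1742]
eef_rot: [3.142, 0.0, -0.341]
force: [-0.6, -1.0, -1.6]
gripper_width: 0.0131
finger_force: 59.2
```

Request:
{"name": "jog_arm", "arguments": {"targets": [{"xyz": [1, 0, 0], "turn": 0, "grip": 0}, {"xyz": [2, 0, 0], "turn": 0, "grip": 0}, {"xyz": [3, 0, 0], "turn": 0, "grip": 0}, {"xyz": [3, 0, 0], "turn": 0, "grip": 0}]}}

```text
time_s: 8.2
tool_pos: [0.5443, 0.0112, 0.1742]
eef_rot: [3.142, -0.0, -0.341]
force: [-0.2, -0.3, -2.8]
gripper_width: 0.0132
finger_force: 59.2
```

Request:
{"name": "jog_arm", "arguments": {"targets": [{"xyz": [1, 0, 0], "turn": 0, "grip": 0}, {"xyz": [2, 0, 0], "turn": 0, "grip": 0}, {"xyz": [3, 0, 0], "turn": 0, "grip": 0}, {"xyz": [4, 0, 0], "turn": 0, "grip": 0}, {"xyz": [4, 0, 0], "turn": 0, "grip": 0}]}}

```text
time_s: 8.7
tool_pos: [0.5481, 0.0098, 0.1743]
eef_rot: [3.142, -0.0, -0.341]
force: [-1.2, 0.1, -2.0]
gripper_width: 0.0136
finger_force: 59.2
```

Request:
{"name": "jog_arm", "arguments": {"targets": [{"xyz": [1, 0, 0], "turn": 0, "grip": 0}, {"xyz": [2, 0, 0], "turn": 0, "grip": 0}, {"xyz": [3, 0, 0], "turn": 0, "grip": 0}, {"xyz": [4, 0, 0], "turn": 0, "grip": 0}, {"xyz": [4, 0, 0], "turn": 0, "grip": 0}]}}

```text
time_s: 9.2
tool_pos: [0.5518, 0.0085, 0.1742]
eef_rot: [3.142, 0.0, -0.341]
force: [0.1, 0.0, -3.5]
gripper_width: 0.0132
finger_force: 59.2
```

Request:
{"name": "jog_arm", "arguments": {"targets": [{"xyz": [1, 0, 0], "turn": 0, "grip": 0}, {"xyz": [2, 0, 0], "turn": 0, "grip": 0}, {"xyz": [3, 0, 0], "turn": 0, "grip": 0}, {"xyz": [4, 0, 0], "turn": 0, "grip": 0}, {"xyz": [5, 0, 0], "turn": 0, "grip": 0}, {"xyz": [5, 0, 0], "turn": 0, "grip": 0}]}}

```text
time_s: 9.8
tool_pos: [0.5566, 0.0069, 0.1743]
eef_rot: [-3.142, -0.0, -0.341]
force: [-0.3, 0.5, -3.3]
gripper_width: 0.0132
finger_force: 59.2
```

Request:
{"name": "jog_arm", "arguments": {"targets": [{"xyz": [1, 0, 0], "turn": 0, "grip": 0}, {"xyz": [2, 0, 0], "turn": 0, "grip": 0}, {"xyz": [3, 0, 0], "turn": 0, "grip": 0}, {"xyz": [3, 0, 0], "turn": 0, "grip": 0}]}}

```text
time_s: 10.2
tool_pos: [0.5594, 0.0058, 0.1742]
eef_rot: [3.142, 0.0, -0.341]
force: [-0.5, -0.0, -2.0]
gripper_width: 0.0133
finger_force: 59.2
```

Request:
{"name": "jog_arm", "arguments": {"targets": [{"xyz": [0.5, 0, 0], "turn": 0, "grip": 0}, {"xyz": [1, 0, 0], "turn": 0, "grip": 0}, {"xyz": [1, 0, 0], "turn": 0, "grip": 0}]}}

```text
time_s: 10.5
tool_pos: [0.5603, 0.0055, 0.1743]
eef_rot: [-3.142, -0.0, -0.341]
force: [0.3, -0.5, -2.1]
gripper_width: 0.0133
finger_force: 59.2
```

Request:
{"name": "jog_arm", "arguments": {"targets": [{"xyz": [0.4, 0, 0], "turn": 0, "grip": 0}, {"xyz": [0.7, 0, 0], "turn": 0, "grip": 0}, {"xyz": [0.7, 0, 0], "turn": 0, "grip": 0}]}}

```text
time_s: 10.8
tool_pos: [0.5609, 0.0053, 0.1743]
eef_rot: [3.142, -0.0, -0.341]
force: [1.0, -0.8, -2.3]
gripper_width: 0.0129
finger_force: 59.2
```

Request:
{"name": "jog_arm", "arguments": {"targets": [{"xyz": [0.4, 0, 0], "turn": 0, "grip": 0}, {"xyz": [0.7, 0, 0], "turn": 0, "grip": 0}, {"xyz": [0.7, 0, 0], "turn": 0, "grip": 0}]}}

```text
time_s: 11.1
tool_pos: [0.5612, 0.0052, 0.1742]
eef_rot: [3.142, 0.001, -0.341]
force: [-1.9, 0.2, -1.6]
gripper_width: 0.0131
finger_force: 59.4
```

Request:
{"name": "jog_arm", "arguments": {"targets": [{"xyz": [0.3, 0, 0], "turn": 0, "grip": 0}, {"xyz": [0.5, 0, 0], "turn": 0, "grip": 0}, {"xyz": [0.5, 0, 0], "turn": 0, "grip": 0}]}}

```text
time_s: 11.4
tool_pos: [0.5613, 0.0051, 0.1743]
eef_rot: [3.141, 0.001, -0.341]
force: [-5.2, 2.6, 1.1]
gripper_width: 0.013
finger_force: 59.8
```

Request:
{"name": "jog_arm", "arguments": {"targets": [{"xyz": [-1.5, 0, 0], "turn": 0, "grip": 0}, {"xyz": [-3.5, 0, 0], "turn": 0, "grip": 0}, {"xyz": [-5.6, 0, 0], "turn": 0, "grip": 0}, {"xyz": [-5.6, 1.5, 0], "turn": 0, "grip": 0}, {"xyz": [-5.6, 2.7, 0], "turn": 0, "grip": 0}, {"xyz": [-5.6, 3.5, 0], "turn": 0, "grip": 0}, {"xyz": [-5.6, 3.5, 0], "turn": 0, "grip": 0}]}}

```text
time_s: 12.1
tool_pos: [0.5556, 0.0033, 0.1743]
eef_rot: [3.142, -0.0, -0.341]
force: [0.5, 0.2, -2.3]
gripper_width: 0.0134
finger_force: 59.4
```

Request:
{"name": "jog_arm", "arguments": {"targets": [{"xyz": [0, 0.4, 0], "turn": 0, "grip": 0}, {"xyz": [0, 0.7, 0], "turn": 0, "grip": 0}, {"xyz": [0, 0.7, 0], "turn": 0, "grip": 0}]}}

```text
time_s: 12.4
tool_pos: [0.5554, 0.0029, 0.1743]
eef_rot: [-3.141, -0.0, -0.341]
force: [0.5, 0.1, -3.0]
gripper_width: 0.0134
finger_force: 59.3
```

Request:
{"name": "jog_arm", "arguments": {"targets": [{"xyz": [0, 0.3, 0], "turn": 0, "grip": 0}, {"xyz": [0, 0.6, 0], "turn": 0, "grip": 0}, {"xyz": [0, 0.6, 0], "turn": 0, "grip": 0}]}}

```text
time_s: 12.7
tool_pos: [0.5553, 0.0027, 0.1743]
eef_rot: [-3.141, -0.0, -0.341]
force: [2.3, 2.7, -2.3]
gripper_width: 0.0131
finger_force: 59.5
```

Request:
{"name": "jog_arm", "arguments": {"targets": [{"xyz": [0, 0.3, 0], "turn": 0, "grip": 0}, {"xyz": [0, 0.6, 0], "turn": 0, "grip": 0}, {"xyz": [0, 0.6, 0], "turn": 0, "grip": 0}]}}

```text
time_s: 13.0
tool_pos: [0.5553, 0.0023, 0.1743]
eef_rot: [-3.14, -0.001, -0.341]
force: [2.0, 4.5, -3.0]
gripper_width: 0.0133
finger_force: 60.1
```

Feeling the post agrees with the vision. I centre the bore and go down in small steps.

Request:
{"name": "jog_arm", "arguments": {"targets": [{"xyz": [0, -2, 0], "turn": 0, "grip": 0}, {"xyz": [0, -4, 0], "turn": 0, "grip": 0}, {"xyz": [0, -5.5, 0], "turn": 0, "grip": 0}, {"xyz": [0, -5.5, 1.5], "turn": 0, "grip": 0}, {"xyz": [0, -5.5, 3], "turn": 0, "grip": 0}, {"xyz": [0, -5.5, 4.5], "turn": 0, "grip": 0}, {"xyz": [0, -5.5, 6], "turn": 0, "grip": 0}, {"xyz": [0, -5.5, 6], "turn": 0, "grip": 0}]}}

```text
time_s: 13.8
tool_pos: [0.5566, 0.0068, 0.168]
eef_rot: [3.141, 0.001, -0.341]
force: [-0.2, -0.7, -2.6]
gripper_width: 0.0131
finger_force: 59.4
```

Request:
{"name": "jog_arm", "arguments": {"targets": [{"xyz": [0, 0, 1], "turn": 0, "grip": 0}, {"xyz": [0, 0, 2], "turn": 0, "grip": 0}, {"xyz": [0, 0, 3], "turn": 0, "grip": 0}, {"xyz": [0, 0, 4], "turn": 0, "grip": 0}, {"xyz": [0, 0, 4], "turn": 0, "grip": 0}]}}

```text
time_s: 14.3
tool_pos: [0.5567, 0.0069, 0.1641]
eef_rot: [3.141, 0.0, -0.341]
force: [0.2, -0.9, -2.2]
gripper_width: 0.0134
finger_force: 59.4
```

Request:
{"name": "jog_arm", "arguments": {"targets": [{"xyz": [0, 0, 1], "turn": 0, "grip": 0}, {"xyz": [0, 0, 2], "turn": 0, "grip": 0}, {"xyz": [0, 0, 3], "turn": 0, "grip": 0}, {"xyz": [0, 0, 4], "turn": 0, "grip": 0}, {"xyz": [0, 0, 4], "turn": 0, "grip": 0}]}}

```text
time_s: 14.8
tool_pos: [0.5566, 0.0069, 0.1601]
eef_rot: [3.141, 0.0, -0.341]
force: [-0.4, 0.2, -2.2]
gripper_width: 0.0137
finger_force: 59.4
```

Request:
{"name": "jog_arm", "arguments": {"targets": [{"xyz": [0, 0, 1], "turn": 0, "grip": 0}, {"xyz": [0, 0, 2], "turn": 0, "grip": 0}, {"xyz": [0, 0, 3], "turn": 0, "grip": 0}, {"xyz": [0, 0, 3], "turn": 0, "grip": 0}]}}

```text
time_s: 15.2
tool_pos: [0.5566, 0.0069, 0.1571]
eef_rot: [3.141, 0.0, -0.341]
force: [-0.1, 0.2, -2.8]
gripper_width: 0.0138
finger_force: 59.4
```

Request:
{"name": "jog_arm", "arguments": {"targets": [{"xyz": [0, 0, 1], "turn": 0, "grip": 0}, {"xyz": [0, 0, 2], "turn": 0, "grip": 0}, {"xyz": [0, 0, 3], "turn": 0, "grip": 0}, {"xyz": [0, 0, 3], "turn": 0, "grip": 0}]}}

```text
time_s: 15.6
tool_pos: [0.5566, 0.0069, 0.1541]
eef_rot: [3.141, 0.0, -0.341]
force: [0.3, -0.4, -2.0]
gripper_width: 0.0132
finger_force: 59.4
```

Request:
{"name": "jog_arm", "arguments": {"targets": [{"xyz": [0, 0, 0.7], "turn": 0, "grip": 0}, {"xyz": [0, 0, 1.4], "turn": 0, "grip": 0}, {"xyz": [0, 0, 2], "turn": 0, "grip": 0}, {"xyz": [0, 0, 2], "turn": 0, "grip": 0}]}}

```text
time_s: 16.0
tool_pos: [0.5567, 0.0069, 0.1522]
eef_rot: [3.142, 0.0, -0.341]
force: [0.0, -0.3, -2.6]
gripper_width: 0.0129
finger_force: 59.4
```

Underside at about 99.7 mm, no contact yet.

Request:
{"name": "jog_arm", "arguments": {"targets": [{"xyz": [0, 0, 0.5], "turn": 0, "grip": 0}, {"xyz": [0, 0, 1], "turn": 0, "grip": 0}, {"xyz": [0, 0, 1.5], "turn": 0, "grip": 0}, {"xyz": [0, 0, 1.5], "turn": 0, "grip": 0}]}}

```text
time_s: 16.4
tool_pos: [0.5567, 0.0069, 0.1507]
eef_rot: [3.142, 0.0, -0.341]
force: [0.6, -0.3, -3.3]
gripper_width: 0.0135
finger_force: 59.4
```

Request:
{"name": "jog_arm", "arguments": {"targets": [{"xyz": [0, 0, 0.5], "turn": 0, "grip": 0}, {"xyz": [0, 0, 1], "turn": 0, "grip": 0}, {"xyz": [0, 0, 1], "turn": 0, "grip": 0}]}}

```text
time_s: 16.7
tool_pos: [0.5568, 0.0069, 0.1501]
eef_rot: [-3.142, -0.0, -0.341]
force: [-0.6, 0.9, 1.1]
gripper_width: 0.0131
finger_force: 59.6
```

Request:
{"name": "jog_arm", "arguments": {"targets": [{"xyz": [0, 0, 0.5], "turn": 0, "grip": 0}, {"xyz": [0, 0, 1], "turn": 0, "grip": 0}, {"xyz": [0, 0, 1], "turn": 0, "grip": 0}]}}

```text
time_s: 17.0
tool_pos: [0.5568, 0.0069, 0.1493]
eef_rot: [-3.141, -0.001, -0.341]
force: [-2.8, 0.4, 4.0]
gripper_width: 0.0131
finger_force: 60.1
```

Seat contact at underside of about 98 mm, matching the view. I ease off the extra load and release.

Request:
{"name": "jog_arm", "arguments": {"targets": [{"xyz": [0, 0, -0.4], "turn": 0, "grip": 0}, {"xyz": [0, 0, -0.6], "turn": 0, "grip": 0}, {"xyz": [0, 0, -0.6], "turn": 0, "grip": 0}]}}

```text
time_s: 17.3
tool_pos: [0.5568, 0.0069, 0.1495]
eef_rot: [-3.142, -0.0, -0.341]
force: [-3.2, 0.5, 2.6]
gripper_width: 0.0135
finger_force: 60.1
```

Run:
```python
from m import *
to_tool([.5566,.0071,.15])
a=snap('side')
cv2.imwrite('pics/seat.png',cv2.resize(a['pixels'][190:260,285:375],None,fx=8,fy=8,interpolation=cv2.INTER_CUBIC)[:,:,::-1])
```

```text
pos [0.5568 0.0069 0.1495] rpy [-3.1415 -0.0002 -0.3411] F [-3.2445  0.4868  2.5864] T [ 0.2574  0.7573 -0.0335] w 0.013460339747445706 17.3
tool shift mm [-0.297  -0.1242 -0.5206]
```

View pics/seat.png

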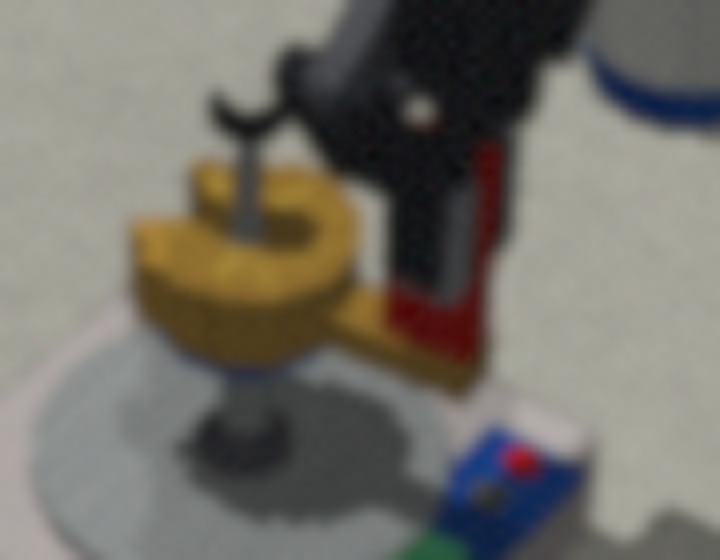

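The weight surrounds the post on the seat, level, with the neck above it at crop x about 248 and the blue rim showing underneath. I take off the remaining preload and open the gripper.

Request:
{"name": "jog_arm", "arguments": {"targets": [{"xyz": [0, 0, -0.3], "turn": 0, "grip": 0}, {"xyz": [0, 0, -0.5], "turn": 0, "grip": 0}, {"xyz": [0, 0, -0.5], "turn": 0, "grip": 0}]}}

```text
time_s: 17.65
tool_pos: [0.5568, 0.0069, 0.1498]
eef_rot: [-3.142, 0.0, -0.341]
force: [-0.9, 1.1, 1.7]
gripper_width: 0.0134
finger_force: 60.1
```

Request:
{"name": "jog_arm", "arguments": {"targets": [{"xyz": [0, 0, 0], "turn": 0, "grip": 0.2}, {"xyz": [0, 0, 0], "turn": 0, "grip": 0.3}, {"xyz": [0, 0, 0], "turn": 0, "grip": 0.45}, {"xyz": [0, 0, 0], "turn": 0, "grip": 0.6}, {"xyz": [0, 0, 0], "turn": 0, "grip": 0.6}, {"xyz": [0, 0, 0], "turn": 0, "grip": 0.6}, {"xyz": [0, 0, 0], "turn": 0, "grip": 0.6}]}}

```text
time_s: 18.35
tool_pos: [0.5568, 0.0069, 0.1499]
eef_rot: [-3.142, -0.0, -0.341]
force: [-0.1, -0.0, -0.6]
gripper_width: 0.0512
finger_force: 0.0
```

Request:
{"name": "jog_arm", "arguments": {"targets": [{"xyz": [0, 0, -5], "turn": 0, "grip": 0.6}, {"xyz": [0, 0, -15], "turn": 0, "grip": 0.6}, {"xyz": [0, 0, -30], "turn": 0, "grip": 0.6}, {"xyz": [0, 0, -50], "turn": 0, "grip": 0.6}, {"xyz": [-20, 0, -70], "turn": 0, "grip": 0.6}, {"xyz": [-50, 0, -85], "turn": 0, "grip": 0.6}, {"xyz": [-85, 0, -95], "turn": 0, "grip": 0.6}, {"xyz": [-115, 0, -100], "turn": 0, "grip": 0.6}, {"xyz": [-120, 0, -100], "turn": 0, "grip": 0.6}, {"xyz": [-120, 0, -100], "turn": 0, "grip": 0.6}]}}

```text
time_s: 19.35
tool_pos: [0.4435, 0.0473, 0.2512]
eef_rot: [-3.14, -0.002, -0.34]
force: [-0.9, -0.4, -0.9]
gripper_width: 0.0514
finger_force: 0.0
```

Run:
```python
from m import *
a=snap('side');b=snap('top')
c=lambda s,x,y,w:cv2.resize(s['pixels'][y:y+w,x:x+w],(400,400),interpolation=cv2.INTER_CUBIC)
cv2.imwrite('pics/end.png',np.hstack([c(a,280,185,80),c(b,283,197,80)])[:,:,::-1])
```

```text
(no output)
```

View pics/end.png

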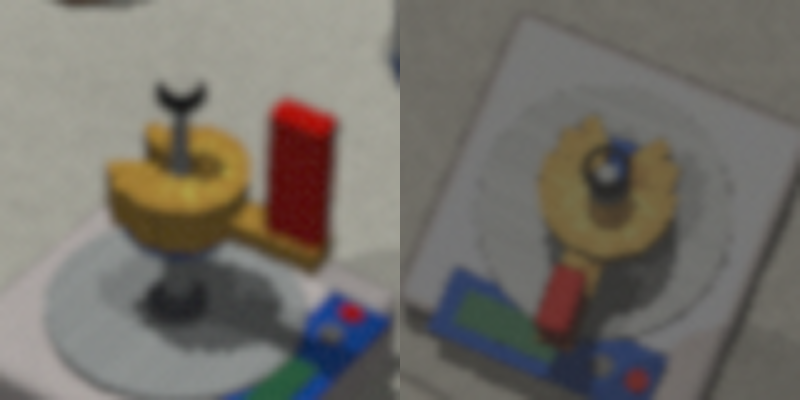

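The weight lies flat on the seat around the post, the tab is upright, and the arm is clear of everything.

```bash
python3 -c "
from workcell import arm
print(arm.close_job())"
```

```text
the job is handed in; nothing more can be done
None
```

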